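# Try the code on a mechanical push-button lock

## Robot

A 6-joint arm with a two-finger parallel gripper is mounted at the origin on the work surface. World frame = base frame: x ahead of the robot, y to its left, z up, the work surface at z = 0. Lengths are in mm, angles in rad, forces in N, time in s.
With the tool pointing down it reaches from about 275 to 750 mm from the base axis. Payload 10.2 kg.
Tool frame: the origin (TCP) lies at the centre of the arm's flange, where the gripper is bolted on; the fingertips stand ctrl.tip_reach ahead of it and the grasp point (between the pads) lies 155 mm ahead of it (ctrl.tip_reach is the distance from the TCP to the fingertips, in mm); z points along the fingers, y is the direction in which the jaws open and shut (so a half turn about z gives the same grasp; the last joint's range is limited). The gripper opens to 85 mm and grips with 20 to 120 N. Pads are 22 mm wide; open, the fingers measure 114 mm over their backs; the gripper's body (76 mm by 85 mm) begins 54 mm behind the grasp point. The pads swing forward as they close: fully open they stand 13 mm farther back than shut.
Start: joints at [1.109, 0.313, 1.498, -0, 1.331, -0.223], TCP at [124.195, 510.106, 404.694] pointing down, gripper open.
Joint ranges: [-2.94, 2.94], [-0.97, 2.17], [0.19, 2.56], [-1.23, 4.37], [0.02, 3.11], [-2.88, 2.88]. Speed limits (rad/s): [2.39, 2.39, 3.01, 3.14, 3.14, 3.14].

## Interface

Orientations are given as a unit quaternion [w, x, y, z].
In Python, from rig import ctrl, viewer gives the robot as it stands.
- The arm moves only by the tool drive_tool, never from a script. Its argument "rows" is a list that holds one entry, the list of rows, each a list of 6 numbers: the shift along the world's x, y, z normalised to -1 to 1, where 1 is 0.1 m, then the turn, a rotation vector about the world's x, y, z normalised to -1 to 1, where 1 is 90 degrees. A call has 1 to 10 rows; each row is the pose to reach, as a shift and turn from the pose measured when the call began; what a row does not reach only later rows make up. A row lasts 1/8 s, in which the tool goes at most 62.5 mm and 10.7 degrees, less where a joint would pass 70% of its speed; a pose out of reach is approached as far as the arm can. A call with a number of a shift or a turn outside -1 to 1 is refused whole. A call with a gripper value outside its range is refused whole. "fingers" is the opening, from -1 (shut) to 1 (fully open), set as the call begins (left out, the last holds). The fingers move at their own pace and stop on an object; "force" is the grip in N (left out, the last holds). Time passes only in rows, so rows that repeat a pose let the fingers close. It gives the time, the measured TCP pose, the force and the opening at its end, in the units of the state.
- ctrl.sense(): the state, without advancing time (a new reading comes with each control period).
- viewer.capture(name): name is "side" or "top"; returns the picture (400x640x3 uint8, red, green, blue); there is no depth.
- viewer.calibration(name): a dict with "mtx" (3x3 intrinsics, pixels), "extrinsics" (4x4, takes a point from camera to world coordinates). Camera axes: x right, y up, looking along -z (the intrinsics and any distortion apply to the point x, -y, -z); pixel columns grow to the right and rows downward; lengths in mm; the calibration is good to about 2 mm. A picture is of the moment at which its call begins. calibration takes no time and is no camera call.
- ctrl.finish_job(): hands the job in, once; it reports no verdict.
The state is a dict: "time_s": time; "joints": joint angles; "dq": joint speeds; "tau": joint torques, N m; "eef_pos": TCP position; "ee_rot": TCP orientation; "force": force on the tool from outside, world axes, zero at the start; "wrist_torque": the same for the moment, N m; "grip_width": opening from 0.0 (shut) to 1.0 (fully open).
Only numpy, scipy, OpenCV 4.12 (cv2) and the standard library are available. Lean on these libraries where they do the work, as an engineer would, in place of code of your own. Each camera call takes 0.05 s, during which the arm holds its last target.

## Task

Try out the code lock on the piece of door lying on the bench: with a fingertip, press in the second, then the fourth, then the first of its five round buttons, counted from the end of the lock farthest from the lever, each gently until it stays in, leaving the third and fifth alone. Then push the lever round, away from the buttons, until the latch bolt is drawn in, and let it spring back. Push only lightly, take hold of nothing, do not lift or shift the piece of door, and do not disturb the loose things around it.

Things in the scene. Friction and masses are not known exactly. Their poses are not given: they have to be found in the camera images.
- sample: Piece of door, wood 300 x 190 x 40 mm, loose on the bench (about 2.4 kg), with a steel code lock on top. Origin: on the bench under the lock's axis; x along the lock from lever to first button, y to the latch edge, z up. Wood: x -150..150, y -130..60 mm. Lock case: x -100..136, y -34..34, top at z 64 mm. Buttons in a row at y 0, x 105, 75, 45, 15, -15 mm; lever spindle at x -63 mm.
- button1_top (a point): Centre of the top of the first button, the one farthest from the lever, 30 mm from the second. Every button is a plain steel cylinder 15 mm across that stands 10 mm above the case and moves straight down by up to 7 mm.
- button2_top (a point): Centre of the top of the second button.
- button3_top (a point): Centre of the top of the third (middle) button.
- button4_top (a point): Centre of the top of the fourth button.
- button5_top (a point): Centre of the top of the fifth button, the one nearest the lever, 48 mm from the spindle.
- button1 (a joint): First button: 0 = out, 0.007 m = fully in. Every button resists with about 3 N all the way, then from 7 mm presses on rubber (about 5 N more per mm, hard after 3 mm, flush with the case). Its cap gives 0.6 mm under the finger; else it has no return spring and stays as deep as it was pressed. It counts as in from 4 mm.
- button2 (a joint): Second button, as the first.
- button3 (a joint): Third button, as the first.
- button4 (a joint): Fourth button, as the first.
- button5 (a joint): Fifth button, as the first.
- lever_push (a point): Point in the middle of the lever's bar, 75 mm out from the spindle, turning with it. The steel bar is 16 mm wide and 13 mm high (centre line 104 mm, underside 97.5 mm above the bench), reaches 104 mm out and at rest points to -y of the piece of door; its last 13 mm are bent down to 84 mm. Below it is free room down to the wood (40 mm), the case (64 mm) and the lever's 54 mm round rose (70 mm).
- lever_hinge (a point): The point on the spindle axis (vertical) at the height of the bar's centre line, 104 mm above the bench.
- lever (a joint): Angle of the lever: 0 at rest, grows as its free end swings away from the buttons (from -y towards -x of the piece of door, clockwise from above), stop at 0.95 rad. A spring takes it back to 0 when released: about 2 N at the push point at rest, 5 N at the stop.
- latch (a joint): How far the lever has drawn in the brass latch bolt at the +y edge of the door (18 mm wide, 16 mm high, sticking out 12 mm): 0 = out, 0.0155 m per rad of lever; it counts as drawn in from 9 mm (lever about 0.58 rad).
- cylinder: Loose brass lock cylinder, 62 x 33 x 17 mm, lying on the wood beside the buttons (z of its origin is its underside). To be left alone.
- padlock: Loose brass padlock, body 38 x 48 x 20 mm with a steel shackle, lying on the bench on the latch side, near the lever end of the piece of door. To be left alone.
- screwdriver: Loose screwdriver 200 mm long, lying on the bench on the side opposite the latch. To be left alone.
- oil: Loose oil bottle, 42 mm across, 105 mm tall, standing on the bench on the latch side of the piece of door. To be left alone.

How it is judged (in metres and radians):
On the way, in this order (a step that is already met when the one before it is completed fails the run):
1. the second button is in, the fourth and first still out (value of joint button2 above 0.004 m and value of joint each of button4, button1 below 0.0025 m), for 0.1 s.
2. then the fourth button is in too, the first still out (value of joint each of button2, button4 above 0.004 m and value of joint button1 below 0.0025 m), for 0.1 s.
3. then the first button is in too (value of joint each of button2, button4, button1 above 0.004 m), for 0.1 s.
4. then the lever has drawn the latch bolt in by 9 mm or more (value of joint latch above 0.009 m), for 0.1 s.
At the end, for the whole second after the job is handed in: Buttons 1, 2 and 4 are in by at least 4 mm, buttons 3 and 5 are out (under 2.5 mm), the lever is back at rest (under 0.1 rad) with the latch bolt out (under 2 mm), and the piece of door lies flat and still on the bench (all of step 3 and value of joint each of button3, button5 below 0.0025 m and value of joint lever below 0.1 rad and value of joint latch below 0.002 m and height (world z) of sample below 0.006 m and angle between sample's own z axis and vertical below 0.05 rad and linear speed of sample below 0.02 m/s); the robot touches nothing.
It fails at once if the third or fifth button is pressed (over 2.5 mm) (value of joint any of button3, button5 above 0.0025 m).
It fails at once if a button, or the lever (over 0.2 rad), is worked before its turn ((value of joint button4 above 0.0025 m and value of joint button2 below 0.004 m) or (value of joint button1 above 0.0025 m and value of joint button4 below 0.004 m) or (value of joint lever above 0.2 rad and value of joint any of button1, button2, button4 below 0.004 m)).
It fails at once if the lock or door is pushed or gripped with more than 30 N (contact force between any of the fingers, the arm and sample above 30 N).
It fails at once if the piece of door is shifted by over 30 mm, lifted or tipped (distance of sample from where it was at the start of the episode above 0.03 m or height (world z) of sample above 0.008 m or angle between sample's own z axis and vertical above 0.08 rad).
It fails at once if a loose thing beside the lock is disturbed (moved by over 30 mm) (distance of any of cylinder, padlock, screwdriver, oil from where it was at the start of the episode above 0.03 m).
It also fails if it takes over 51 s, if anything falls off the work surface, if the arm or the gripper's body presses on something with over 40 N, if the wrist force passes 120 N, or if a joint passes its speed limit or range.

## Working session

There is one attempt and no reset: what is moved stays moved. The work goes in short steps, Python scripts to look and compute and a tool call to move; the robot and the scene stay as the last step left them, time stands still between calls to the robot, and variables do not carry over. Pictures are saved under pics/ and viewed, and the job is handed in when it is done.

Besides the shell and the picture viewer there is one more tool, called as name(argument=value, ...) on one line, values as JSON. drive_tool: Moves the arm, as the interface text tells. Scaled input: -1 to 1 covers 0.1 m each way for a shift and 90 degrees each way for a turn. Its arguments: {"type":"object","properties":{"rows":{"type":"array","items":{"type":"array","items":{"type":"array","items":{"type":"number"}}}},"fingers":{"type":"number"},"force":{"type":"number"}},"required":["rows"]}

```bash
ls; mkdir -p pics; python3 - <<'E'
from rig import ctrl, viewer
import cv2
print(ctrl.sense(), ctrl.tip_reach)
for n in ("side","top"):
    im=viewer.capture(n); cv2.imwrite(f"pics/{n}0.png",im[:,:,::-1])
    print(n,viewer.calibration(n))
E
```

```text
pics
{'time_s': 0.0, 'joints': array([ 1.10855748e+00,  3.13410520e-01,  1.49842182e+00,  6.83211819e-06,
        1.33101026e+00, -2.23400077e-01]), 'dq': array([-6.54557988e-05,  5.58277546e-04, -1.04695419e-03, -5.28528116e-04,
        3.73401743e-04,  3.43873775e-04]), 'tau': array([ 1.78320450e-03, -4.12265539e+01, -2.59743440e+01, -1.13710823e-04,
        4.15673640e-03,  2.74675710e-05]), 'eef_pos': array([124.19308795, 510.05440624, 404.16089208]), 'ee_rot': array([-2.13204521e-04,  1.19136532e-01,  9.92877684e-01, -5.87488045e-04]), 'force': array([-0.35790835, -0.09557185, -0.00211603]), 'wrist_torque': array([-0.03511729, -0.04354852, -0.01547957]), 'grip_width': 1.0020744934334647} 173.4
side {'mtx': array([[389.64312981,   0.        , 315.78167672],
       [  0.        , 389.64312981, 207.17358438],
       [  0.        ,   0.        ,   1.        ]]), 'extrinsics': array([[-8.97092603e-01,  2.57025479e-01, -3.59392215e-01,
         3.08733726e+02],
       [-4.41709117e-01, -5.41683039e-01,  7.15173084e-01,
         5.51325379e+02],
       [-1.08589632e-02,  8.00323302e-01,  5.99470345e-01,
         5.56143440e+02],
       [ 0.00000000e+00,  0.00000000e+00,  0.00000000e+00,
         1.00000000e+00]])}
top {'mtx': array([[510.08966838,   0.        , 323.83176534],
       [  0.        , 510.08966838, 198.6199595 ],
       [  0.        ,   0.        ,   1.        ]]), 'extrinsics': array([[-7.82278157e-03,  9.74965271e-01, -2.22219542e-01,
         3.44567846e+02],
       [-9.99965717e-01, -7.02391309e-03,  4.38504214e-03,
         2.58439950e+01],
       [ 2.71441304e-03,  2.22246227e-01,  9.74986793e-01,
         1.16497324e+03],
       [ 0.00000000e+00,  0.00000000e+00,  0.00000000e+00,
         1.00000000e+00]])}
```

View pics/side0.png

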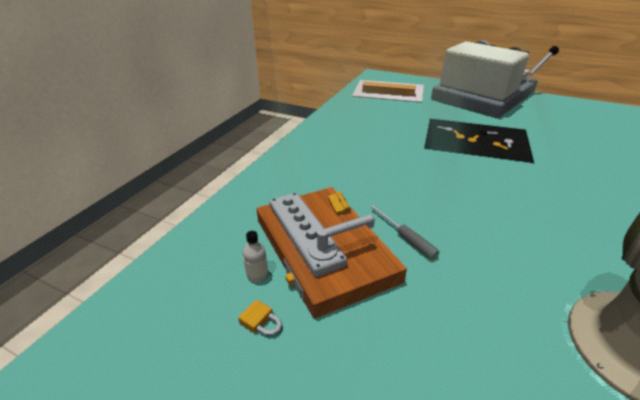

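View pics/top0.png

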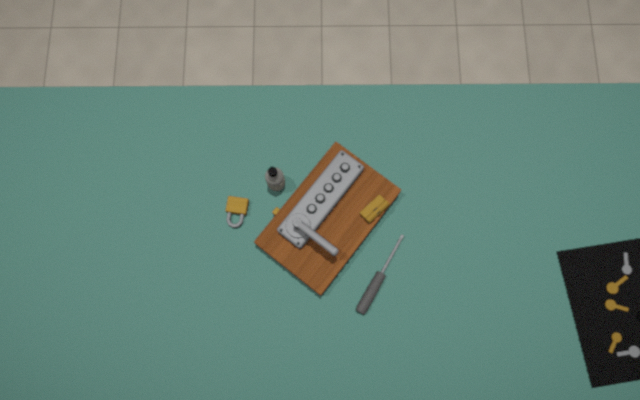

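The top view shows the door piece at about (328,218). The buttons run from (345,167), the first, to (312,209), the fifth. The lever goes from (297,228) to (338,253). The side view shows the same layout, with the oil, padlock, cylinder and screwdriver clear around it. I'll zoom in for exact pixels.

```bash
python3 - <<'E'
import cv2
a=cv2.imread("pics/top0.png")[130:310,240:420]
b=cv2.imread("pics/side0.png")[180:315,240:420]
cv2.imwrite("pics/topz.png",cv2.resize(a,(720,720)[:2],interpolation=cv2.INTER_CUBIC)[:600])
cv2.imwrite("pics/sidez.png",cv2.resize(b,None,fx=4.4,fy=4.4,interpolation=cv2.INTER_CUBIC))
E
```

```text
(no output)
```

View pics/topz.png

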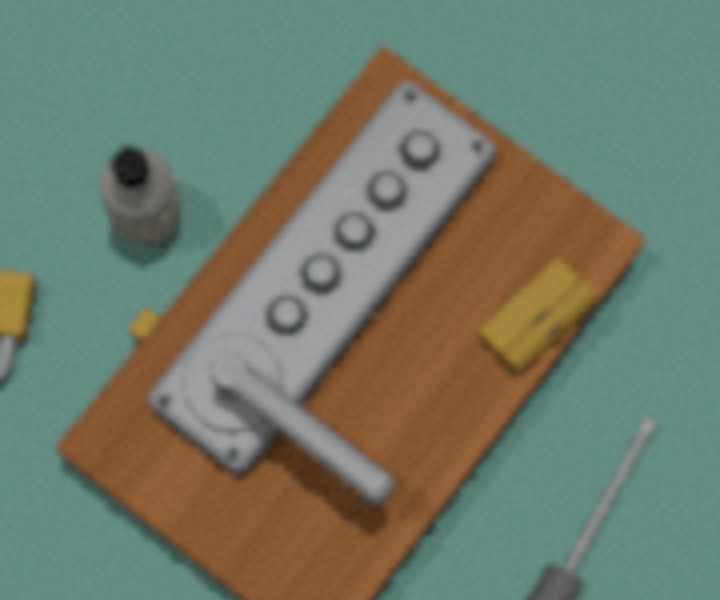

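View pics/sidez.png

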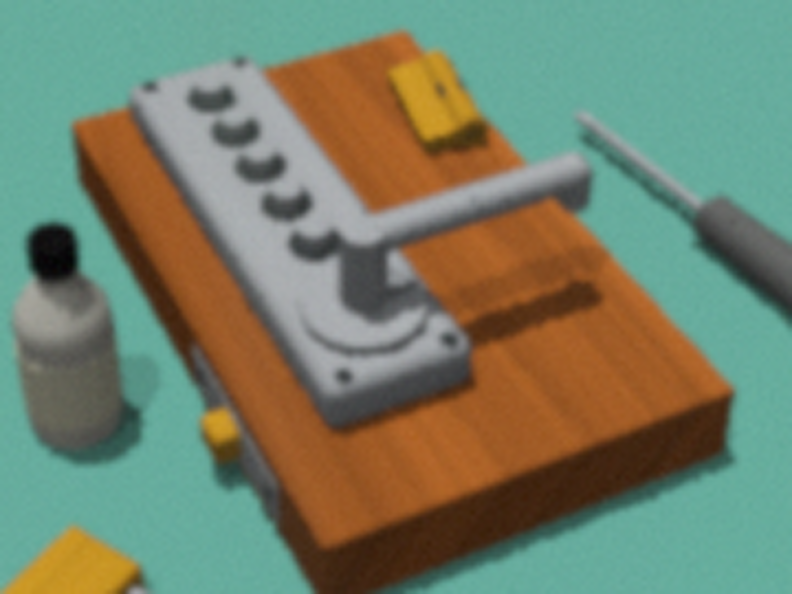

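```bash
cat > h.py <<'E'
import numpy as np
from rig import ctrl, viewer
def proj(n,P):
    c=viewer.calibration(n);T=np.linalg.inv(c["extrinsics"])
    p=np.asarray(P,float)@T[:3,:3].T+T[:3,3]
    q=np.c_[p[:,0],-p[:,1],-p[:,2]]@c["mtx"].T
    return q[:,:2]/q[:,2:]
def S(pose,P):
    x,y,a=pose;P=np.asarray(P,float);c,s=np.cos(a),np.sin(a)
    return np.c_[x+c*P[:,0]-s*P[:,1],y+s*P[:,0]+c*P[:,1],P[:,2]]
E
python3 - <<'E'
from h import *
from scipy.optimize import least_squares
M=[(105,0,74),(75,0,74),(45,0,74),(15,0,74),(-15,0,74),(150,60,40),(150,-130,40),(-150,60,40),(136,34,64),(136,-34,64),(-100,34,64),(-100,-34,64)]
U=np.array([(423,148),(389,188),(356,230),(322,271),(289,313),(383,47),(643,240),(60,450),(405,83),(496,150),(149,400),(240,474)])/4+[240,130]
M2=[(150,60,40),(150,-130,40),(-150,-130,40),(-150,60,40),(136,34,64),(-100,-34,64)]
U2=np.array([(75,125),(408,33),(732,395),(322,548),(134,95),(471,358)])/4.4+[240,180]
ft=lambda p:(proj("top",S(p,M))-U).ravel()
fs=lambda p:(proj("side",S(p,M2))-U2).ravel()
for nm,f in (("top",ft),("side",fs),("both",lambda p:np.r_[ft(p),fs(p)])):
    r=least_squares(f,[350,30,-0.9],loss="soft_l1");print(nm,r.x[:2].round(2),r.x[2].round(4));print(r.fun.reshape(-1,2).round(2).tolist())
p=r.x
np.save("pose.npy",p)
print(S(p,[(105,0,74),(75,0,74),(15,0,74),(-63,0,104),(-63,-75,104),(-63,-104,104)]).round(1))
E
```

```text
top [582.75  37.47] -0.6678
[[-0.38, -0.07], [-0.08, 0.21], [-0.11, 0.09], [0.03, 0.31], [-0.16, 0.39], [0.15, -0.63], [1.49, -0.11], [-1.47, 0.07], [0.27, -1.81], [1.57, -0.85], [-1.37, 0.33], [0.3, 0.88]]
side [581.55  41.91] 313.4788
[[-0.75, -0.56], [0.33, -0.48], [1.57, 0.6], [-0.84, 1.87], [-1.82, -2.2], [1.45, -2.07]]
both [582.76  38.52] -0.6762
[[-0.54, 0.17], [-0.34, 0.38], [-0.46, 0.19], [-0.41, 0.35], [-0.69, 0.35], [0.26, -0.47], [1.19, 0.59], [-2.24, -0.46], [0.28, -1.61], [1.43, -0.45], [-2.07, -0.01], [-0.57, 0.75], [-0.6, -1.39], [0.11, -1.37], [1.53, -1.14], [-0.17, 0.11], [-1.7, -3.06], [1.72, -3.6]]
[[664.7 -27.2  74. ]
 [641.3  -8.4  74. ]
 [594.5  29.1  74. ]
 [533.6  78.  104. ]
 [486.7  19.5 104. ]
 [468.5  -3.2 104. ]]
```

drive_tool(rows=[[[0.3,-0.3,0,0,0,-0.1],[0.65,-0.65,0,0,0,-0.2],[1,-1,0,0,0,-0.275],[1,-1,0,0,0,-0.275]]], fingers=-1, force=20)

```text
time_s: 0.6
eef_pos: [225.8, 408.6, 404.1]
ee_rot: [-0.0, 0.331, 0.943, -0.001]
force: [0.2, 0.4, -1.1]
grip_width: 0.145
```

drive_tool(rows=[[[0.4,-0.4,0,0,0,0],[0.7,-0.7,0,0,0,0],[1,-1,0,0,0,0]]])

```text
time_s: 0.98
eef_pos: [326.2, 308.1, 404.0]
ee_rot: [-0.0, 0.331, 0.944, -0.001]
force: [0.4, -0.3, -0.2]
grip_width: 0.002
```

drive_tool(rows=[[[0.4,-0.4,0,0,0,0],[0.7,-0.7,0,0,0,0],[1,-1,0,0,0,0]]])

```text
time_s: 1.35
eef_pos: [427.0, 207.7, 403.8]
ee_rot: [-0.001, 0.33, 0.944, -0.001]
force: [0.6, 0.4, -0.1]
grip_width: 0.003
```

drive_tool(rows=[[[0.4,-0.4,0,0,0,0],[0.7,-0.7,0,0,0,0],[1,-1,0,0,0,0]]])

```text
time_s: 1.72
eef_pos: [527.9, 107.4, 403.5]
ee_rot: [-0.001, 0.329, 0.944, -0.001]
force: [0.2, 0.5, 0.4]
grip_width: 0.001
```

drive_tool(rows=[[[0.4,-0.4,0,0,0,0],[0.7,-0.7,0,0,0,0],[1,-1,0,0,0,0],[1,-1,0,0,0,0]]])

```text
time_s: 2.22
eef_pos: [629.2, 6.4, 402.0]
ee_rot: [-0.002, 0.33, 0.944, -0.001]
force: [0.1, -0.0, 0.0]
grip_width: -0.002
```

drive_tool(rows=[[[0.06,-0.07,-0.3,0,0,0],[0.124,-0.154,-0.6,0,0,0],[0.124,-0.154,-1,0,0,0],[0.124,-0.154,-1,0,0,0]]])

```text
time_s: 2.72
eef_pos: [641.0, -7.7, 299.4]
ee_rot: [-0.005, 0.329, 0.944, -0.001]
force: [-0.3, -0.0, 0.7]
grip_width: -0.002
```

```bash
python3 - <<'E'
from h import *
import cv2
s=ctrl.sense();print(s["eef_pos"],s["ee_rot"],s["force"],ctrl.tip_reach)
t=viewer.capture("top");b=viewer.capture("side")
cv2.imwrite("pics/t1.png",cv2.resize(t[110:290,240:420,::-1],None,fx=3.3,fy=3.3,interpolation=2))
cv2.imwrite("pics/s1.png",cv2.resize(b[110:300,200:440,::-1],None,fx=3.1,fy=3.1,interpolation=2))
E
```

```text
[640.99301246  -7.66613532 299.36138053] [-0.00482521  0.32885174  0.94436866 -0.00104162] [-0.27922987 -0.01949135  0.71719807] 173.4
```

View pics/t1.png

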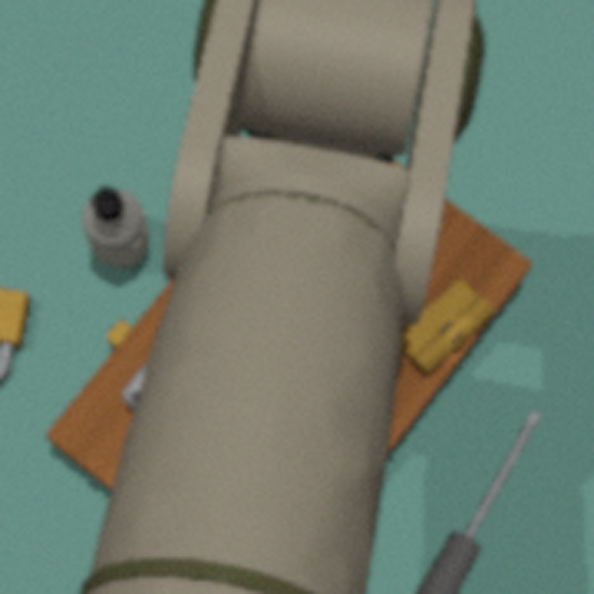

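View pics/s1.png

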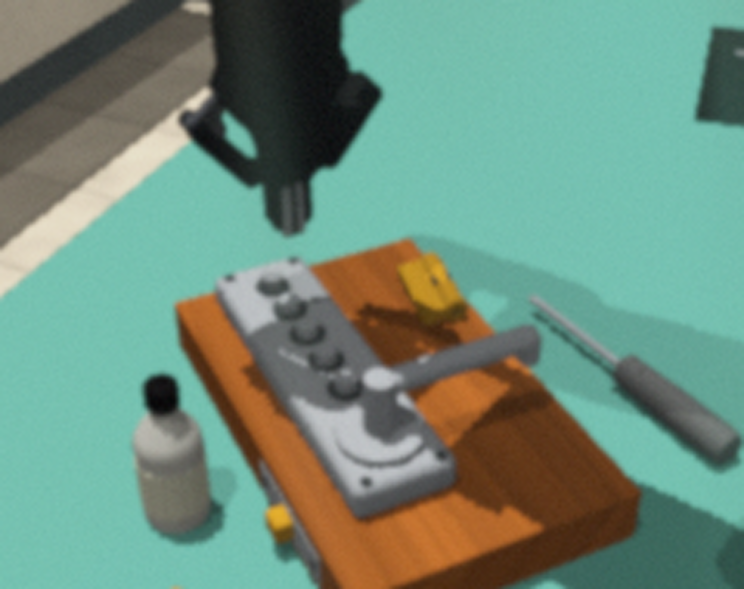

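The side view shows the shut fingertips at zoom (290,232), above button 2 at (290,305). The door piece hasn't moved. In the top view the arm covers the lock. I'll compare tip and buttons in the side view by projection.

```bash
cat >> h.py <<'E'
from scipy.spatial.transform import Rotation as R
def tip():
    s=ctrl.sense();q=s["ee_rot"];r=R.from_quat([q[1],q[2],q[3],q[0]])
    return s["eef_pos"]+r.apply([0,0,ctrl.tip_reach]), r.as_matrix()
PT=(582.75,37.47,-0.6678)
E
python3 - <<'E'
from h import *
t,m=tip();print(t,m.round(3).tolist())
z=lambda P:((proj("side",P)-[200,110])*3.1).round(0).tolist()
B=[(105-30*i,0,74) for i in range(5)]
print("tip",z([t]));print("top-fit",z(S(PT,B)));print("both",z(S(np.load("pose.npy"),B)))
print(S(PT,B).round(1).tolist())
import cv2
im=viewer.capture("side")
o=cv2.resize(im[170:270,260:360,::-1],None,fx=6,fy=6,interpolation=2)
for P in S(PT,B): 
    u=(proj("side",[P])[0]-[260,170])*6; cv2.drawMarker(o,tuple(int(v) for v in u),(0,0,255),0,12)
u=(proj("side",[t])[0]-[260,170])*6; cv2.drawMarker(o,tuple(int(v) for v in u),(0,255,0),0,12)
cv2.imwrite("pics/s2.png",o)
E
```

```text
[641.3541772  -8.1757883 130.1122324] [[-0.783, 0.621, -0.002], [0.621, 0.783, -0.0], [0.001, -0.002, -1.0]]
tip [[286.0, 227.0]]
top-fit [[273.0, 273.0], [290.0, 296.0], [308.0, 321.0], [327.0, 347.0], [347.0, 375.0]]
both [[274.0, 274.0], [290.0, 297.0], [308.0, 322.0], [327.0, 348.0], [346.0, 376.0]]
[[665.2, -27.6, 74.0], [641.6, -9.0, 74.0], [618.1, 9.6, 74.0], [594.5, 28.2, 74.0], [571.0, 46.8, 74.0]]
```

View pics/s2.png

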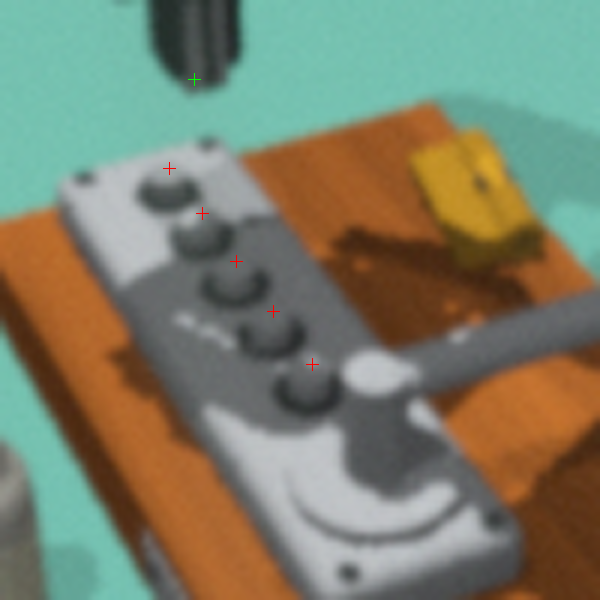

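drive_tool(rows=[[[0,0,-0.3,0,0,0],[0,0,-0.51,0,0,0],[0,0,-0.51,0,0,0],[0,0,-0.51,0,0,0]]])

```text
time_s: 3.38
eef_pos: [642.2, -8.2, 255.2]
ee_rot: [0.001, 0.329, 0.944, -0.0]
force: [-0.1, 0.1, -0.1]
grip_width: -0.001
```

```bash
python3 - <<'E'
from h import *
import cv2
print(tip()[0],ctrl.sense()["force"])
im=viewer.capture("side")
cv2.imwrite("pics/s3.png",cv2.resize(im[170:270,260:360,::-1],None,fx=6,fy=6,interpolation=2))
E
```

```text
[642.58357038  -8.43086595  81.80798855] [-0.07830277  0.13366234 -0.11895423]
```

View pics/s3.png

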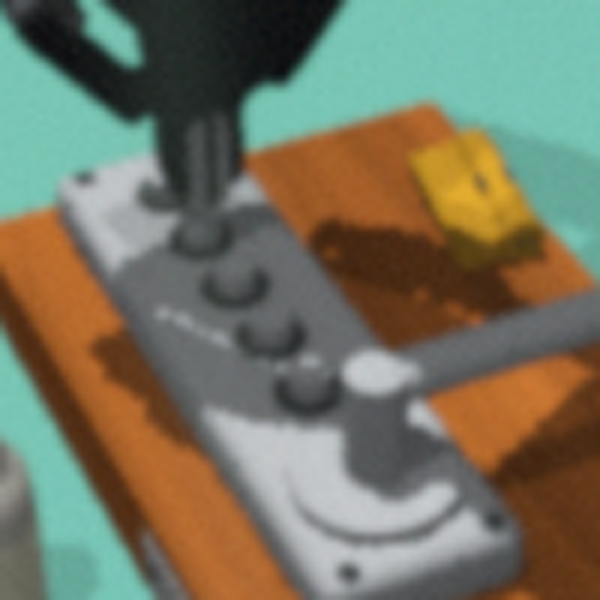

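The tip, at zoom (200,210), stands above button 2 at (202,235) and covers no neighbour. Pressing now.

drive_tool(rows=[[[-0.015,0.015,-0.03,0,0,0],[-0.015,0.015,-0.06,0,0,0],[-0.015,0.015,-0.08,0,0,0],[-0.015,0.015,-0.1,0,0,0],[-0.015,0.015,-0.12,0,0,0],[-0.015,0.015,-0.12,0,0,0]]])

```text
time_s: 4.18
eef_pos: [640.7, -6.7, 243.0]
ee_rot: [0.001, 0.329, 0.944, -0.0]
force: [-1.6, 0.8, 1.8]
grip_width: 0.0
```

```bash
python3 - <<'E'
from h import *
print(tip()[0],ctrl.sense()["force"])
E
```

```text
[641.02014888  -6.92058354  69.62231136] [-1.61327101  0.78467394  1.83535311]
```

drive_tool(rows=[[[0,0,-0.01,0,0,0],[0,0,-0.02,0,0,0],[0,0,-0.028,0,0,0],[0,0,-0.028,0,0,0],[0,0,-0.028,0,0,0]]])

```text
time_s: 4.8
eef_pos: [640.7, -6.7, 240.2]
ee_rot: [0.001, 0.329, 0.944, -0.0]
force: [-0.6, 0.7, 2.2]
grip_width: -0.003
```

```bash
python3 - <<'E'
from h import *
print(tip()[0],ctrl.sense()["force"])
E
```

```text
[641.047074    -6.93469077  66.80888925] [-0.55771722  0.70106816  2.17668559]
```

drive_tool(rows=[[[0,0,-0.005,0,0,0],[0,0,-0.01,0,0,0],[0,0,-0.01,0,0,0],[0,0,-0.01,0,0,0]]])

```text
time_s: 5.3
eef_pos: [640.7, -6.7, 239.4]
ee_rot: [0.001, 0.329, 0.944, -0.0]
force: [-2.5, 0.0, 5.4]
grip_width: 0.005
```

drive_tool(rows=[[[0,0,0.1,0,0,0],[0,0,0.25,0,0,0],[0,0,0.25,0,0,0]]])

```text
time_s: 5.68
eef_pos: [641.0, -6.8, 266.1]
ee_rot: [0.003, 0.329, 0.944, -0.0]
force: [-0.1, -0.5, 1.3]
grip_width: -0.003
```

```bash
python3 - <<'E'
from h import *
import cv2
print(tip()[0],ctrl.sense()["force"])
im=viewer.capture("side")
cv2.imwrite("pics/s4.png",cv2.resize(im[170:270,260:360,::-1],None,fx=6,fy=6,interpolation=2))
E
```

```text
[641.87755687  -7.11540838  92.73167763] [-0.07018886 -0.48233913  1.32720766]
```

View pics/s4.png

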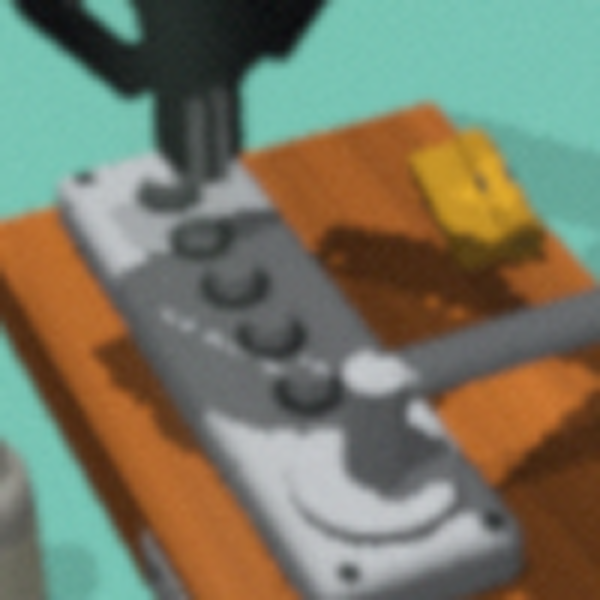

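Button 2 at (202,238) now sits lower, and the force rose to 5.4 N as it met the rubber. Next is button 4.

drive_tool(rows=[[[-0.2,0.16,0,0,0,0],[-0.476,0.374,0,0,0,0],[-0.476,0.374,0,0,0,0],[-0.476,0.374,-0.1,0,0,0],[-0.476,0.374,-0.1,0,0,0]]])

```text
time_s: 6.35
eef_pos: [593.4, 30.1, 253.8]
ee_rot: [0.001, 0.329, 0.944, -0.0]
force: [-0.0, 0.3, -1.0]
grip_width: 0.002
```

```bash
python3 - <<'E'
from h import *
import cv2
print(tip()[0],ctrl.sense()["force"])
im=viewer.capture("side")
cv2.imwrite("pics/s5.png",cv2.resize(im[170:270,260:360,::-1],None,fx=6,fy=6,interpolation=2))
E
```

```text
[593.72006423  29.85218428  80.3763511 ] [-0.02474396  0.26397017 -1.02892121]
```

View pics/s5.png

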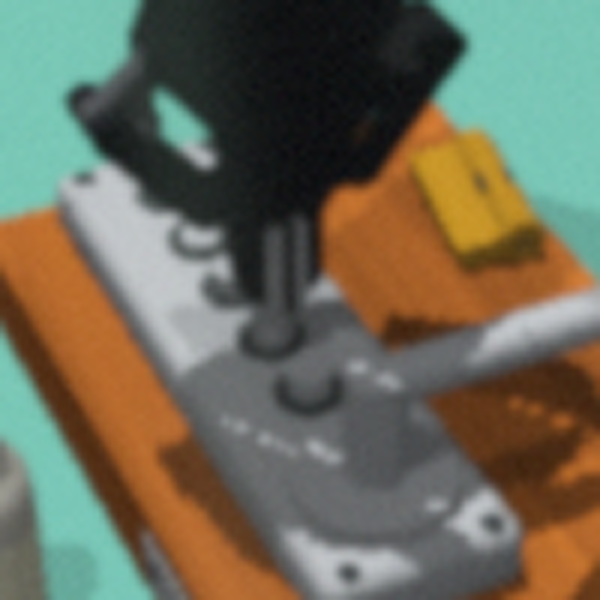

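The tip is over button 4 at zoom (272,330). Button 5 at (308,385) and button 3 at (225,285) are clear. Pressing 14 mm.

drive_tool(rows=[[[0,0,-0.03,0,0,0],[0,0,-0.06,0,0,0],[0,0,-0.08,0,0,0],[0,0,-0.1,0,0,0],[0,0,-0.12,0,0,0],[0,0,-0.135,0,0,0],[0,0,-0.14,0,0,0],[0,0,-0.14,0,0,0],[0,0,-0.14,0,0,0]]])

```text
time_s: 7.52
eef_pos: [593.5, 30.1, 240.4]
ee_rot: [0.002, 0.329, 0.944, -0.0]
force: [-0.3, -1.5, 2.1]
grip_width: -0.007
```

```bash
python3 - <<'E'
from h import *
print(tip()[0],ctrl.sense()["force"])
E
```

```text
[594.01251391  29.88099427  66.95830933] [-0.29582598 -1.52660939  2.07582529]
```

drive_tool(rows=[[[0,0,-0.006,0,0,0],[0,0,-0.012,0,0,0],[0,0,-0.012,0,0,0],[0,0,-0.012,0,0,0]]])

```text
time_s: 8.02
eef_pos: [593.5, 30.1, 239.4]
ee_rot: [0.002, 0.329, 0.944, -0.0]
force: [-2.1, -1.7, 5.1]
grip_width: 0.003
```

drive_tool(rows=[[[0,0,0.1,0,0,0],[0,0,0.25,0,0,0],[0,0,0.25,0,0,0]]])

```text
time_s: 8.4
eef_pos: [593.8, 30.2, 266.0]
ee_rot: [0.003, 0.329, 0.944, 0.0]
force: [0.1, 0.1, -0.5]
grip_width: -0.002
```

drive_tool(rows=[[[0.2,-0.16,0,0,0,0],[0.5,-0.4,0,0,0,0],[0.706,-0.56,0,0,0,0],[0.706,-0.56,0,0,0,0],[0.706,-0.56,-0.1,0,0,0],[0.706,-0.56,-0.1,0,0,0]]])

```text
time_s: 9.15
eef_pos: [663.7, -25.1, 254.8]
ee_rot: [0.002, 0.329, 0.944, 0.0]
force: [-0.6, -0.6, 0.4]
grip_width: 0.002
```

```bash
python3 - <<'E'
from h import *
import cv2
print(tip()[0],ctrl.sense()["force"])
im=viewer.capture("side")
cv2.imwrite("pics/s6.png",cv2.resize(im[170:270,260:360,::-1],None,fx=6,fy=6,interpolation=2))
E
```

```text
[664.27323122 -25.25014922  81.37649781] [-0.6326656  -0.59232482  0.40480474]
```

View pics/s6.png

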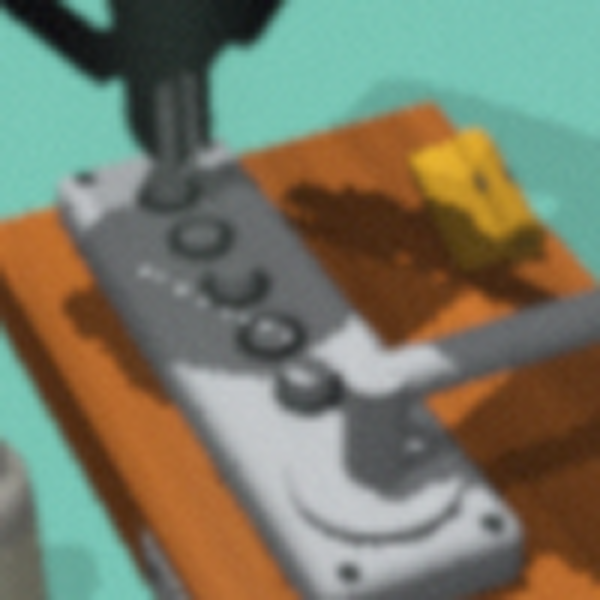

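Buttons 2 (202,237) and 4 (271,332) are in, while 3 (235,285) and 5 (308,383) are still out. The tip is over button 1 at (170,180).

drive_tool(rows=[[[0,0,-0.03,0,0,0],[0,0,-0.06,0,0,0],[0,0,-0.08,0,0,0],[0,0,-0.1,0,0,0],[0,0,-0.12,0,0,0],[0,0,-0.14,0,0,0],[0,0,-0.15,0,0,0],[0,0,-0.15,0,0,0],[0,0,-0.15,0,0,0]]])

```text
time_s: 10.32
eef_pos: [663.9, -25.2, 240.5]
ee_rot: [0.002, 0.329, 0.944, 0.0]
force: [-0.6, 0.9, 1.6]
grip_width: -0.002
```

```bash
python3 - <<'E'
from h import *
print(tip()[0],ctrl.sense()["force"])
E
```

```text
[664.74128131 -25.41709706  67.07493995] [-0.55889005  0.89095284  1.57069672]
```

drive_tool(rows=[[[0,0,-0.006,0,0,0],[0,0,-0.013,0,0,0],[0,0,-0.013,0,0,0],[0,0,-0.013,0,0,0]]])

```text
time_s: 10.82
eef_pos: [664.0, -25.1, 239.4]
ee_rot: [0.003, 0.329, 0.944, 0.0]
force: [-2.1, 1.3, 5.2]
grip_width: 0.004
```

drive_tool(rows=[[[0,0,0.1,0,0,0],[0,0,0.4,0,0,0],[0,0,0.8,0,0,0],[0,0,0.8,0,0,0]]])

```text
time_s: 11.32
eef_pos: [664.3, -25.3, 323.2]
ee_rot: [0.006, 0.329, 0.944, 0.0]
force: [-0.7, -0.2, -0.4]
grip_width: -0.0
```

```bash
python3 - <<'E'
from h import *
import cv2
t,m=tip();print(t,ctrl.sense()["force"],ctrl.sense()["joints"].round(2))
im=viewer.capture("side")
cv2.imwrite("pics/s7.png",cv2.resize(im[170:270,260:360,::-1],None,fx=6,fy=6,interpolation=2))
p=(582.2,39.2,-0.672)
# finger centre path: sample coords, offset d in front of bar (contact d=8+11=19)
h=np.array([-63,0])
for th,d,r in [(0,34,72),(0,20,72)]+[(0.08*k,20,72) for k in range(1,11)]:
    u=np.array([-np.sin(th),-np.cos(th)]);n=np.array([np.cos(th),-np.sin(th)])
    q=h+u*r+n*d
    print(th,d,S(p,[(*q,80)]).round(1)[0])
E
```

```text
[666.29450555 -25.80070533 149.81510128] [-0.71370794 -0.19724429 -0.39810446] [-0.21  0.69  1.13 -0.    1.31 -1.11]
0 34 [514.7   0.9  80. ]
0 20 [503.7   9.6  80. ]
0.08 20 [498.3  12.2  80. ]
0.16 20 [493.1  15.2  80. ]
0.24 20 [488.2  18.5  80. ]
0.32 20 [483.6  22.3  80. ]
0.4 20 [479.2  26.4  80. ]
0.48 20 [475.3  30.9  80. ]
0.56 20 [471.6  35.6  80. ]
0.64 20 [468.4  40.7  80. ]
0.72 20 [465.6  45.9  80. ]
0.8 20 [463.2  51.4  80. ]
```

View pics/s7.png

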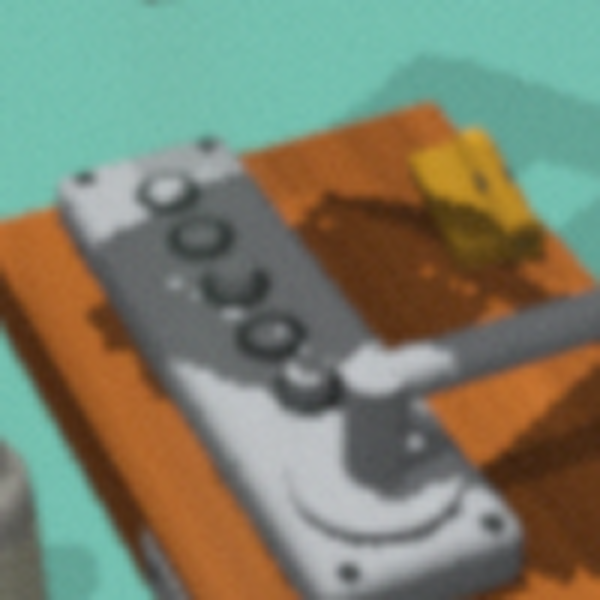

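Buttons 1, 2 and 4 are in, with 3 and 5 out. Next I move beside the lever on its button side, staying high.

drive_tool(rows=[[[-0.3,0.05,0,0,0,0],[-0.7,0.11,0,0,0,0],[-1,0.16,0,0,0,0],[-1,0.16,0,0,0,0]]])

```text
time_s: 11.88
eef_pos: [562.8, -8.9, 320.1]
ee_rot: [0.003, 0.329, 0.944, 0.0]
force: [-0.3, -0.3, 0.1]
grip_width: -0.001
```

drive_tool(rows=[[[-0.24,0.04,0,0,0,0],[-0.49,0.08,0,0,0,0],[-0.49,0.08,0,0,0,0],[-0.49,0.08,-0.3,0,0,0],[-0.49,0.08,-0.3,0,0,0]]])

```text
time_s: 12.5
eef_pos: [514.3, -1.1, 288.4]
ee_rot: [0.001, 0.329, 0.944, -0.0]
force: [-0.5, 0.1, 0.5]
grip_width: -0.0
```

```bash
python3 - <<'E'
from h import *
import cv2
t,m=tip();print(t,ctrl.sense()["force"],ctrl.sense()["joints"].round(2))
im=viewer.capture("side")
cv2.imwrite("pics/s8.png",cv2.resize(im[160:290,250:400,::-1],None,fx=4.5,fy=4.5,interpolation=2))
E
```

```text
[514.63570198  -1.27511335 114.99736202] [-0.46401778  0.08410548  0.54924049] [-0.23  0.41  1.68 -0.    1.04 -1.13]
```

View pics/s8.png

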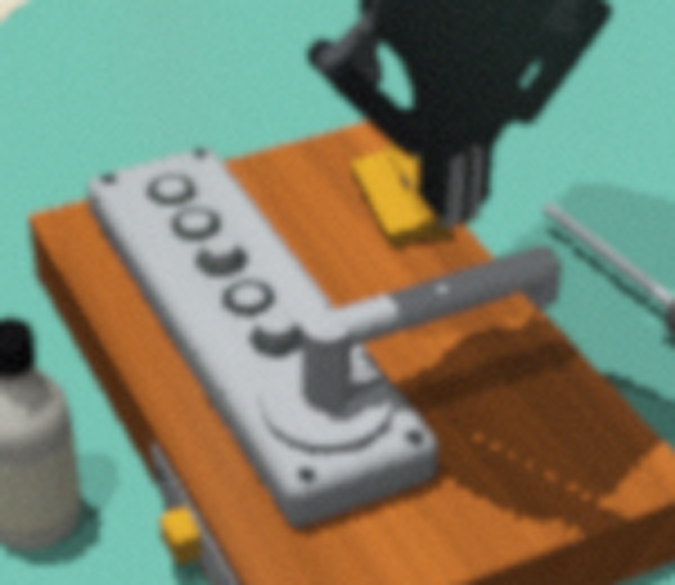

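The view clearly shows 1, 2 and 4 in and 3 and 5 out. The tip at (460,215) stands on the button side of the bar at (470,285) with a gap. Lowering.

drive_tool(rows=[[[0,0,-0.15,0,0,0],[0,0,-0.33,0,0,0],[0,0,-0.33,0,0,0],[0,0,-0.33,0,0,0]]])

```text
time_s: 13.05
eef_pos: [514.9, -1.2, 257.2]
ee_rot: [0.003, 0.329, 0.944, 0.0]
force: [-0.5, -0.4, -0.4]
grip_width: -0.002
```

```bash
python3 - <<'E'
from h import *
import cv2
t,m=tip();print(t,ctrl.sense()["force"])
im=viewer.capture("side")
cv2.imwrite("pics/s9.png",cv2.resize(im[160:290,250:400,::-1],None,fx=4.5,fy=4.5,interpolation=2))
E
```

```text
[515.74503657  -1.51934581  83.84531573] [-0.48428159 -0.4336716  -0.40766421]
```

View pics/s9.png

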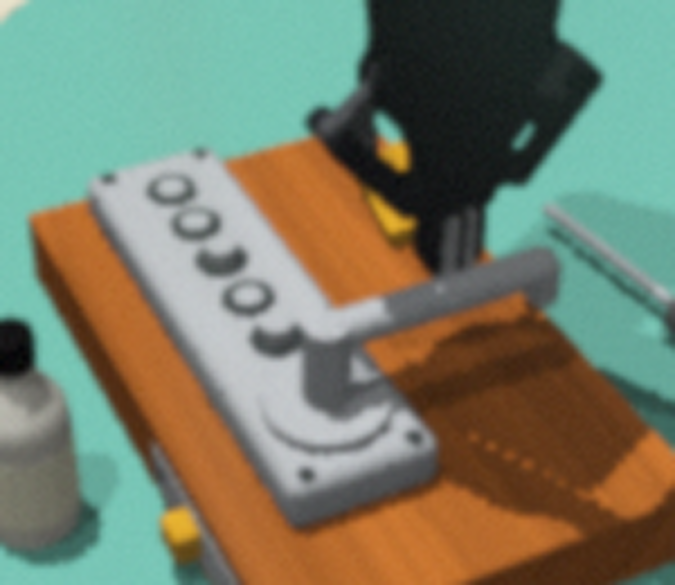

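drive_tool(rows=[[[-0.06,0.055,0,0,0,0],[-0.12,0.11,0,0,0,0],[-0.174,0.137,0,0,0,-0.05],[-0.226,0.167,0,0,0,-0.1],[-0.275,0.2,0,0,0,-0.15],[-0.321,0.238,0,0,0,-0.2],[-0.321,0.238,0,0,0,-0.2]]])

```text
time_s: 13.98
eef_pos: [482.6, 22.9, 257.8]
ee_rot: [0.004, 0.472, 0.881, -0.0]
force: [3.1, -2.3, 0.4]
grip_width: -0.001
```

```bash
python3 - <<'E'
from h import *
import cv2
t,m=tip();print(t,ctrl.sense()["force"])
im=viewer.capture("side")
cv2.imwrite("pics/s10.png",cv2.resize(im[160:290,250:400,::-1],None,fx=4.5,fy=4.5,interpolation=2))
E
```

```text
[483.71318033  22.21767599  84.43143817] [ 3.0606843  -2.28680121  0.35821309]
```

View pics/s10.png

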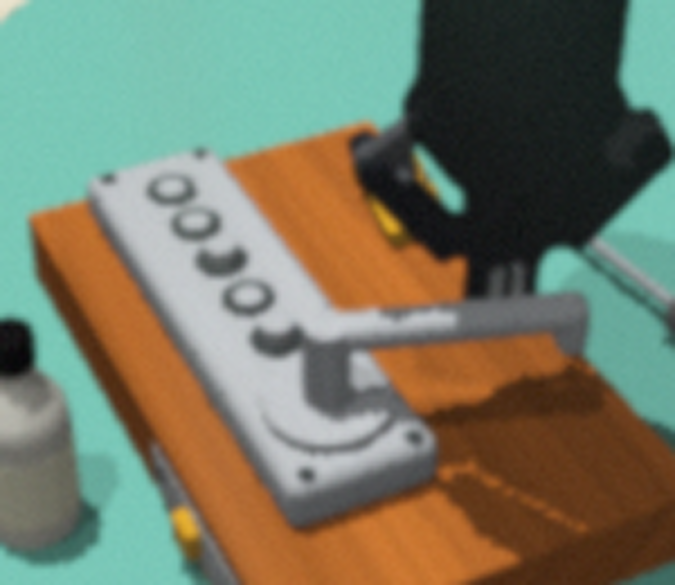

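The lever has turned with the finger and the latch bolt at (185,530) is partly in, at a force of about 4 N. Continuing the arc.

drive_tool(rows=[[[-0.044,0.041,0,0,0,-0.05],[-0.083,0.086,0,0,0,-0.1],[-0.12,0.133,0,0,0,-0.15],[-0.152,0.184,0,0,0,-0.2],[-0.18,0.236,0,0,0,-0.255],[-0.195,0.265,0,0,0,-0.28],[-0.195,0.265,0,0,0,-0.28],[-0.195,0.265,0,0,0,-0.28]]])

```text
time_s: 15.02
eef_pos: [463.5, 49.0, 257.9]
ee_rot: [0.004, 0.652, 0.758, -0.001]
force: [1.6, -4.7, 0.2]
grip_width: 0.003
```

```bash
python3 - <<'E'
from h import *
import cv2
t,m=tip();print(t,ctrl.sense()["force"])
im=viewer.capture("side")
cv2.imwrite("pics/s11.png",cv2.resize(im[160:290,250:400,::-1],None,fx=4.5,fy=4.5,interpolation=2))
E
```

```text
[464.29418391  47.86630134  84.54003301] [ 1.58238824 -4.65664407  0.18832272]
```

View pics/s11.png

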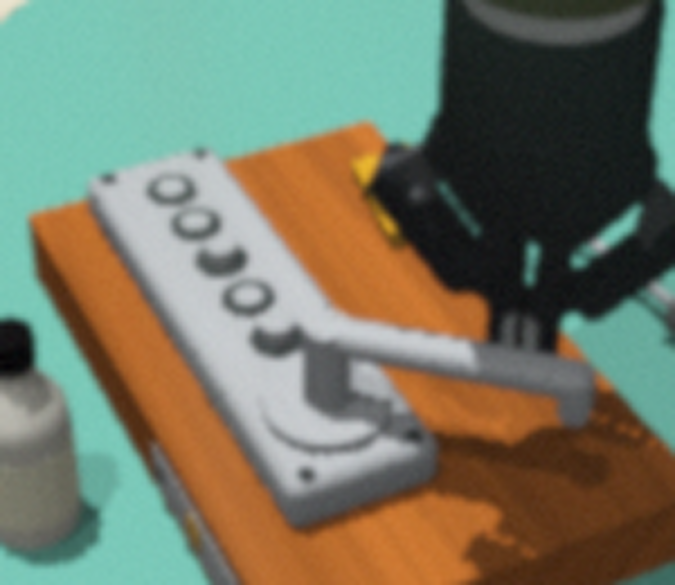

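The bolt at (190,525) is nearly flush and the lever has turned about 0.75 rad. Now I bring the lever back along the arc and pull clear.

drive_tool(rows=[[[0.015,-0.03,0,0,0,0.03],[0.043,-0.081,0,0,0,0.08],[0.075,-0.132,0,0,0,0.13],[0.112,-0.18,0,0,0,0.18],[0.15,-0.225,0,0,0,0.23],[0.195,-0.265,0,0,0,0.28],[0.24,-0.305,0,0,0,0.33],[0.29,-0.34,0,0,0,0.38],[0.34,-0.37,0,0,0,0.43],[0.395,-0.4,0,0,0,0.48]]])

```text
time_s: 16.32
eef_pos: [503.0, 8.9, 257.9]
ee_rot: [0.003, 0.326, 0.945, 0.001]
force: [-0.8, -0.1, 0.1]
grip_width: -0.003
```

drive_tool(rows=[[[0.07,-0.06,0,0,0,0],[0.14,-0.12,0,0,0,0],[0.14,-0.12,0,0,0,0],[0.14,-0.12,0,0,0,0]]])

```text
time_s: 16.82
eef_pos: [516.9, -3.0, 257.7]
ee_rot: [0.003, 0.326, 0.945, 0.001]
force: [-1.1, -0.7, -0.0]
grip_width: -0.003
```

drive_tool(rows=[[[0,0,0.4,0,0,0],[0,0,0.8,0,0,0],[0,0,1,0,0,0],[0,0,1,0,0,0],[0,0,1,0,0,0]]])

```text
time_s: 17.45
eef_pos: [516.6, -2.9, 356.6]
ee_rot: [0.002, 0.326, 0.945, 0.001]
force: [0.4, -0.2, -0.7]
grip_width: 0.003
```

```bash
python3 - <<'E'
from h import *
import cv2
t,m=tip();print(t,ctrl.sense()["force"])
im=viewer.capture("side")
cv2.imwrite("pics/s12.png",cv2.resize(im[160:340,220:440,::-1],None,fx=3.3,fy=3.3,interpolation=2))
E
```

```text
[517.33762916  -2.90988398 183.17228351] [ 0.42510947 -0.21331581 -0.65294764]
```

View pics/s12.png

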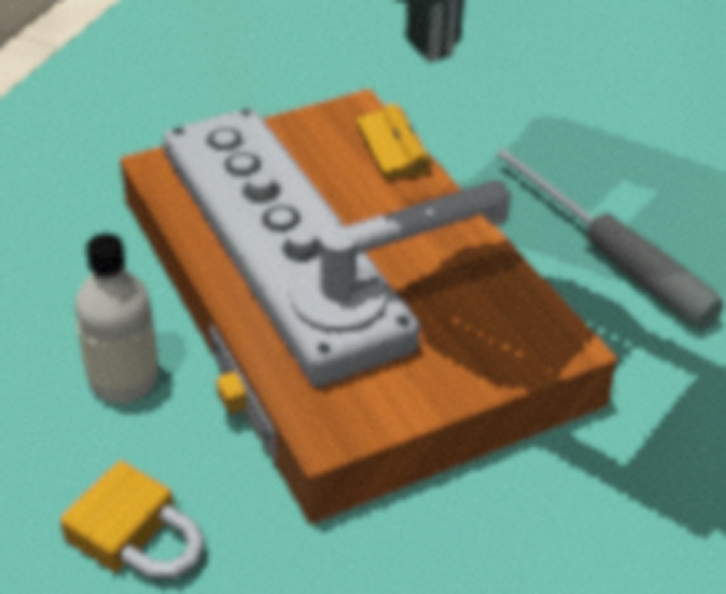

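The lever is back at rest, ending at (495,200), and the bolt is out at (232,392). Buttons 1, 2 and 4 are in, and 3 and 5 are out. The loose things look unmoved and the tool is clear at (435,50).

```bash
python3 - <<'E'
from rig import ctrl
print(ctrl.finish_job())
E
```

```text
the job is handed in; nothing more can be done
None
```

I pressed buttons 2, 4 and 1 in that order with the shut fingertips. Then I pushed the lever round about 0.75 rad by the fingertip's path, which drew the latch bolt in, and let it return. I handed the job in at about 17.5 s; the hand-in gives no verdict.

- **Buttons:** I stopped each press when it met its rubber, at about 5 N. The last picture shows 1, 2 and 4 in, and 3 and 5 out.
- **Lever and latch:** The push took about 5 N. The bolt looked nearly flush at the far point, and the last picture shows the lever at rest with the bolt out again.
- **Surroundings:** The piece of door and the loose things look unmoved, and the tool is clear of everything. I judged this by eye and did not re-measure their positions.
- **Disagreement:** The two cameras put the lock about 4 mm apart. I took a position between them, and each press landed on its button.

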